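# Open a tight jar in the lever vice and hold the lid above it

## Robot

A 7-joint arm with a two-finger parallel gripper is mounted at the origin on a cart in front of the work surface, level with it; the furniture and walls round the work are solid. World frame = base frame: x ahead of the robot, y to its left, z up, the work surface at z = 0. Lengths are in m, angles in rad, forces in N, time in s.
With the tool pointing down it reaches from about 0.35 to 0.9 m from the base axis. Payload 19.9 kg.
Tool frame: the origin (TCP) lies between the finger pads; the fingertips stand 22 mm ahead of it and the grasp point (between the pads) lies 3 mm ahead of it; z points along the fingers, y is the line along which they close (so a half turn about z gives the same grasp; the last joint's range is limited). The gripper opens to 85 mm and grips with 20 to 120 N. Pads are 22 mm wide; open, the fingers measure 114 mm over their backs; the gripper's body (76 mm by 85 mm) begins 54 mm behind the grasp point. The pads swing forward as they close: fully open they stand 13 mm farther back than shut.
Start: joints at [1.115, 0.417, -0.01, 1.614, 0.005, 1.111, -0.053], TCP at [0.252, -0.572, 0.232] pointing down, gripper open.
Joint ranges: [-2.81, 2.81], [-0.39, 2.02], [-1.27, 1.25], [0.06, 2.57], [-1.19, 4.33], [0.19, 2], [-2.82, 2.82]. Speed limits (rad/s): [1.89, 1.89, 2.39, 2.39, 3.01, 3.01, 3.01].

## Interface

Orientations are given as a 3x3 rotation matrix whose columns are the frame's x, y, z axes.
In Python, from station import read_state, read_camera, camera_info, finish_job gives the robot as it stands.
- The arm moves only by the tool drive_tool, never from a script. Its argument "plan" is a list that holds one entry, the list of rows, each a list of 4 numbers: the shift along the tool's x, y, z in mm, then the turn about the tool's z in rad. In form: [[[x, y, z, twist], ...]]. A call has 1 to 12 rows; each row shifts and turns the commanded pose from where the row before left it, along the tool's axes as they then stand; what a row does not reach is not made up. A row lasts 1/12 s, in which the tool goes at most 41.7 mm and 7.16 degrees, less where a joint would pass 70% of its speed; a pose out of reach is approached as far as the arm can. A call is refused whole if a number of a shift passes 41.7 or a number of a turn 0.125, either way. A call with a gripper value outside its range is refused whole. "gripper" is the opening, from 0 (shut) to 1 (fully open), set as the call begins (left out, the last holds). The fingers move at their own pace and stop on an object; "squeeze" is the grip in N (left out, the last holds). Time passes only in rows, so rows that do not move let the fingers close. It gives the time, the measured TCP pose, the force, the opening and the grip force at its end, in the units of the state.
- read_state(): the state, without advancing time (a new reading comes with each control period).
- read_camera(name): name is "scene" or "top"; returns (picture, depth): 400x640x3 uint8, red, green, blue; 400x640 float32, m along the optical axis (not along the pixel's ray), 0 where there is no reading.
- camera_info(name): a dict with "camera_matrix" (3x3 intrinsics, pixels), "cam_to_world" (4x4, takes a point from camera to world coordinates). Camera axes: x right, y down, z forward; pixel columns grow to the right and rows downward; lengths in m; the calibration is good to about 2 mm. A picture is of the moment at which its call begins. camera_info takes no time and is no camera call.
- finish_job(): hands the job in; it is judged then, once.
The state is a dict: "t": time; "qpos": joint angles; "qvel": joint speeds; "joint_efforts": joint torques, N m; "ee_pos": TCP position; "ee_rot": TCP orientation; "contact_force": force on the tool from outside, world axes, zero at the start; "torque": the same for the moment, N m; "width": opening from 0.0 (shut) to 1.0 (fully open); "finger_force": force on a finger pad.
Only numpy, scipy, OpenCV 4.12 (cv2) and the standard library are available. Lean on these libraries where they do the work, as an engineer would, in place of code of your own. Each camera call takes 0.05 s, during which the arm holds its last target. There are 200 camera calls.

## Task

Swing the red-posted lever of the blue vice fully home so that the glass jar is braced, then twist the jar's tight black lid anticlockwise (seen from above) and stop turning as soon as its lugs let go. Lift the lid straight off and finish while still holding it, level and still, just above the open mouth, clear of the jar; the jar stays seated, unturned and clamped in the vice, and the other things on the bench are left alone.

Things in the scene. Friction and masses are not known exactly. Their poses are not given: they have to be found in the camera images.
- vice: Fixed blue lever vice, base 92 x 205 x 12 mm (y = -134 to +71 mm); origin on the bench top below the middle of the jar bay, z up. Its two flat rubber-faced jaws, 60 mm wide, close along its own y: fixed jaw at +y (face at +36 mm), sliding jaw at -y (face at -36 mm when open), 6 mm of play on the jar; they reach 49 mm above the bench.
- lever_pivot (a point): Point on the lever's upright turning axis, 95 mm to the -y side of the vice origin, 55 mm above the bench.
- lever_post (a point): Middle of the red part of the lever's upright round post, to be gripped or pushed, 55 mm above the bench. Post 14 mm thick, red from 27 to 65 mm above the bench, 70 mm from the pivot axis; the lever arm below it is 20 to 28 mm above the bench.
- lever (a joint): Lever angle, rad: starts at 0 to 0.25 (open), 1.4 is fully home. Grows anticlockwise from above: the post's bearing from the pivot is the vice's -y direction turned by (angle - 0.7). 5 to 9 N at the post moves it; the sliding jaw follows (8 mm in all), shifts the jar some mm onto the fixed jaw and squeezes it from about 1.05 rad on; friction keeps the lever where it is left.
- jar: Round clear glass jar, loose in the vice bay, 66 mm wide, sloping shoulder from 47 to 57 mm high, neck 39 mm wide with its rim 76 mm above the origin. Origin: centre of its underside (on the vice base, 12 mm above the bench), z up. A few screws seen inside are fixed. Unclamped, it turns along with the lid.
- jar_mark (a point): Top end of the white upright line on the jar's side, on the jar's -x side, 33 mm from its axis and 45 mm above its underside.
- lid: Black ribbed round lid, 56 mm wide, 21 mm high; origin: centre of its lower edge, z up; white stripe from its top centre to its -x edge. Fastened, its origin is 62 mm above the jar's and its stripe in line with the jar's mark. Tight: it takes about 0.6 N m to turn, and a seal pushes it up with 4 N.
- lid_top (a point): Centre of the lid's top face, 21 mm above the lid's origin. Turned anticlockwise from above, the lid's three lugs let go once its x axis is about 0.7 rad from the jar's x axis, and it can rise 2 mm; at about 1.0 rad it lifts straight off; at 1.35 rad it meets a stop. Clockwise it is soon blocked.
- pith_block: Cream block, 22 x 50 x 16 mm, bystander; origin: centre of its underside.
- screwdriver: Brown screwdriver lying down, 11 x 119 x 11 mm, bystander; origin: centre of its underside.
- dish: Low clear round parts dish, 60 mm in diameter, 13 mm high, bystander; origin: centre of its underside.
Things that resemble listed ones, but are neither listed nor needed, are in the scene too. Of the things that look like the lid, the largest one is meant.

How it is judged:
On the way, in this order (a step that is already met when the one before it is completed fails the run):
1. the lever is swung home and the jar is braced, its lid still fastened (value of joint lever above 1.25 rad and angle between the x axis of lid and the x axis of jar, either way round below 0.4 rad and z of lid in the frame of jar below 0.068 m), for 0.2 s.
2. the lid is turned until its lugs let go, while it still sits on the braced jar (value of joint lever above 1.25 rad and angle between the x axis of lid and the x axis of jar, either way round above 0.64 rad and z of lid in the frame of jar below 0.07 m), for 0.05 s.
At the end, for the whole second after the job is handed in: Lid held by the fingers (over 2 N), still, level within 0.25 rad, lower edge 4 to 50 mm above the jar rim, within 20 mm of centre, touching neither jar nor vice; lever past 1.25 rad; jar upright (0.06 rad), within 4 mm of the vice base and 20 mm of the bay middle (z of lid in the frame of jar between 0.08 and 0.126 m and horizontal distance between lid and jar below 0.02 m and angle between lid's own z axis and vertical below 0.25 rad and linear speed of lid below 0.03 m/s and contact force between the fingers and lid above 2 N and contact force between lid and jar below 0.05 N and contact force between lid and vice below 0.05 N and value of joint lever above 1.25 rad and angle between jar's own z axis and vertical below 0.06 rad and z of jar in the frame of vice below 0.016 m and x of jar in the frame of vice between -0.02 and 0.02 m); the arm keeps its last pose, push and grip.
It fails at once if the jar is lifted more than 8 mm off the vice base or tipped more than 0.2 rad (z of jar in the frame of vice above 0.02 m or angle between jar's own z axis and vertical above 0.2 rad).
It fails at once if the jar is turned round with the lid instead of being held (its mark moves more than 20 mm) (distance of jar_mark from where it was at the start of the episode above 0.02 m).
It fails at once if the lid is turned on far past release (more than 1.3 rad) while still on the jar (angle between the x axis of lid and the x axis of jar, either way round above 1.3 rad and z of lid in the frame of jar below 0.07 m).
It fails at once if a bystander (block, screwdriver, dish) is moved more than 30 mm (distance of any of pith_block, screwdriver, dish from where it was at the start of the episode above 0.03 m).
It also fails if it takes over 40 s, if anything falls off the work surface, if the arm or the gripper's body presses on something with over 40 N, if the wrist force passes 120 N, or if a joint passes its speed limit or range.

## Working session

There is one attempt and no reset: what is moved stays moved. The work goes in short steps, Python scripts to look and compute and a tool call to move; the robot and the scene stay as the last step left them, time stands still between calls to the robot, and variables do not carry over. Pictures are saved under pics/ and viewed, at most 10 in all, crops included, and the job is handed in when it is done.

Besides the shell and the picture viewer there is one more tool, called after ">>>" by a JSON object that holds its "op" and its "data", one argument or row to a line. drive_tool: Moves the arm, as the interface text tells. Its arguments: {"type":"object","properties":{"plan":{"type":"array"},"gripper":{"type":"number"},"squeeze":{"type":"number"}},"required":["plan"]}

```bash
mkdir -p pics; cat > h.py <<'E'
import numpy as np, cv2
from station import *
def shot(n):
    im,d=read_camera(n); return im,d
def w(n,u,v,d=None,z=None):
    c=camera_info(n);K=np.array(c["camera_matrix"]);T=np.array(c["cam_to_world"])
    r=np.linalg.inv(K)@np.array([u,v,1.0]); 
    if d is not None: p=r*d; return T[:3,:3]@p+T[:3,3]
    r=T[:3,:3]@r; return T[:3,3]+r*(z-T[2,3])/r[2]
E
python3 - <<'E'
from h import *
for n in("scene","top"):
    im,d=shot(n); cv2.imwrite(f"pics/{n}0.png",im[:,:,::-1]); np.savez(f"{n}0.npz",im=im,d=d)
    c=camera_info(n);print(n,np.round(c["camera_matrix"],1).tolist(),np.round(c["cam_to_world"],3).tolist())
s=read_state();print(s["t"],s["ee_pos"],np.round(s["ee_rot"],3).tolist(),s["width"])
E
```

```text
scene [[506.8, 0.0, 315.7], [0.0, 506.8, 204.5], [0.0, 0.0, 1.0]] [[-0.702, -0.551, 0.451, 0.071], [-0.712, 0.544, -0.444, 0.349], [-0.001, -0.633, -0.775, 0.913], [0.0, 0.0, 0.0, 1.0]]
top [[388.2, 0.0, 314.7], [0.0, 388.2, 206.4], [0.0, 0.0, 1.0]] [[0.021, -0.983, 0.18, 0.374], [-1.0, -0.021, -0.003, -0.143], [0.007, -0.18, -0.984, 0.922], [0.0, 0.0, 0.0, 1.0]]
0.1 [ 0.25176008 -0.57173439  0.2319242 ] [[0.915, 0.403, -0.001], [0.403, -0.915, 0.001], [-0.0, -0.001, -1.0]] 0.997637048320753
```

View pics/scene0.png

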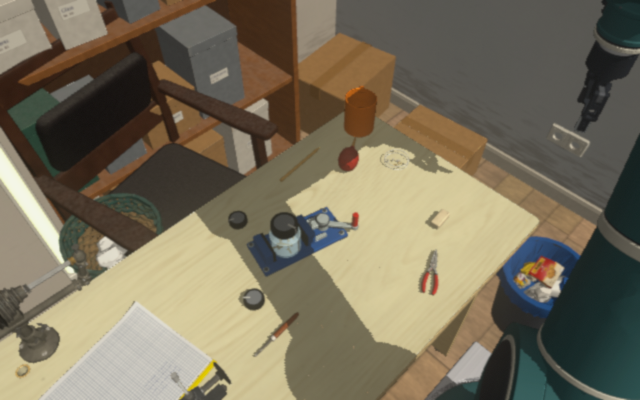

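View pics/top0.png

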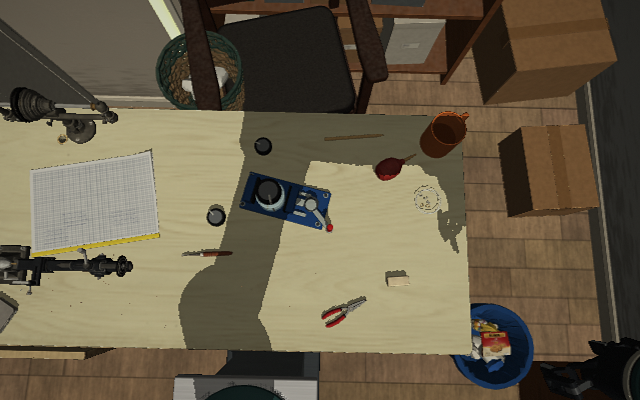

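The pictures show three lid-like things: one on the jar (top 268,190; scene 285,225), and two loose ones (top 263,146 and 216,215). The jar's lid is the largest and sits in the blue vice, so it is the one meant. The red post is at top (329,228) and scene (355,219). I'll measure them and confirm the lid in a crop.

```bash
python3 - <<'E'
from h import *
A={n:np.load(n+"0.npz") for n in("top","scene")}
crops=[]
for n,(x0,y0,x1,y1) in dict(top=(190,130,350,245),scene=(225,195,385,310)).items():
    im=A[n]["im"];d=A[n]["d"];hsv=cv2.cvtColor(im,cv2.COLOR_RGB2HSV).astype(int)
    H,S,V=hsv[...,0],hsv[...,1],hsv[...,2]
    box=np.zeros(H.shape,bool);box[y0:y1,x0:x1]=1
    blue=box&(H>100)&(H<130)&(S>120)&(V>40)
    red=box&((H<8)|(H>172))&(S>150)&(V>90)
    if n=="scene": red[:, :330]=0; red[250:]=0
    else: red[:, :315]=0
    for nm,m in(("blue",blue),("red",red)):
        v,u=np.nonzero(m); P=np.array([w(n,a,b,d=d[b,a]) for a,b in zip(u,v)])
        print(n,nm,len(u),u.mean(),v.mean(),"med",np.round(np.median(P,0),3),"zpct",np.round(np.percentile(P[:,2],[5,50,95]),3))
        if nm=="red": print(" ray at z=.055",np.round(w(n,u.mean(),v.mean(),z=.050),4))
        else:
            lo=P[P[:,2]<.02][:,:2]
            r=cv2.minAreaRect(lo.astype(np.float32)*1000); print(" base rect mm",r)
    # lid top by depth height
    v,u=np.nonzero(box); P=np.array([w(n,a,b,d=d[b,a]) for a,b in zip(u,v)])
    k=(P[:,2]>.087)&(P[:,2]<.105); Q=P[k]; c,r=cv2.minEnclosingCircle(Q[:,:2].astype(np.float32)*1000)
    print(n,"lid",k.sum(),np.round(Q.mean(0),4),c,r,"px",u[k].mean(),v[k].mean())
    br=k&(V[box]>0); 
    uv=np.c_[u[k],v[k]]; vv=V[v[k],u[k]]; b=uv[vv>np.percentile(vv,92)]; print(" bright px",b.mean(0),vv.max(),np.median(vv))
    crops.append(cv2.resize(im[y0:y1,x0:x1,::-1],None,fx=2.5*2,fy=2.5*2,interpolation=cv2.INTER_CUBIC)[:, :])
print([np.round(w("top",a,b,z=0),3).tolist() for a,b in((398,281),(207,253),(426,198))])
cv2.imwrite("pics/c1.png",crops[0])
cv2.imwrite("pics/c2.png",crops[1])
E
```

```text
top blue 1423 289.1827125790583 202.16725228390723 med [ 0.542 -0.095  0.013] zpct [0.009 0.013 0.05 ]
 base rect mm ((554.9115600585938, -75.19073486328125), (201.61814880371094, 91.8774642944336), 76.16424560546875)
top red 34 329.61764705882354 227.08823529411765 med [ 0.485 -0.181  0.064] zpct [0.038 0.064 0.067]
 ray at z=.055 [ 0.4866 -0.1805  0.05  ]Traceback (most recent call last):
  File "<stdin>", line 20, in <module>
  File "h.py", line 6, in w
    c=camera_info(n);K=np.array(c["camera_matrix"]);T=np.array(c["cam_to_world"])
ValueError: time passes only in moves, steps and waits
```

```bash
cat > h.py <<'E'
import numpy as np, cv2
from station import *
from functools import lru_cache
@lru_cache
def cam(n):
    c=camera_info(n);return np.linalg.inv(np.array(c["camera_matrix"])),np.array(c["cam_to_world"])
def w(n,u,v,d=None,z=None):
    Ki,T=cam(n); u=np.atleast_1d(u);v=np.atleast_1d(v)
    r=(Ki@np.array([u,v,np.ones(len(u))])); R=T[:3,:3]@r
    s=d if d is not None else (z-T[2,3])/R[2]
    return np.squeeze((R*s).T+T[:3,3])
def hsv(im): return [c.astype(int) for c in cv2.split(cv2.cvtColor(im,cv2.COLOR_RGB2HSV))]
E
cat > m.py <<'E'
from h import *
crops=[]
for n,(x0,y0,x1,y1) in dict(top=(190,130,350,245),scene=(225,195,385,310)).items():
    A=np.load(n+"0.npz");im=A["im"];d=A["d"];H,S,V=hsv(im)
    box=np.zeros(H.shape,bool);box[y0:y1,x0:x1]=1
    blue=box&(H>100)&(H<130)&(S>120)&(V>40)
    red=box&((H<8)|(H>172))&(S>150)&(V>90)
    if n=="scene": red[:, :330]=0; red[250:]=0
    else: red[:, :315]=0
    for nm,m in(("blue",blue),("red",red)):
        v,u=np.nonzero(m); P=w(n,u,v,d=d[v,u])
        print(n,nm,len(u),u.mean(),v.mean(),"med",np.round(np.median(P,0),3))
        if nm=="red": print(" ray",np.round(w(n,u.mean(),v.mean(),z=.055),4))
        else: print(" base rect mm",cv2.minAreaRect(P[P[:,2]<.02][:,:2].astype(np.float32)*1000))
    v,u=np.nonzero(box); P=w(n,u,v,d=d[v,u])
    k=(P[:,2]>.087)&(P[:,2]<.105)&(V[v,u]<256); Q=P[k]; c,r=cv2.minEnclosingCircle(Q[:,:2].astype(np.float32)*1000)
    print(n,"lid",k.sum(),np.round(Q.mean(0),4),c,r,"px",u[k].mean(),v[k].mean())
    vv=V[v[k],u[k]]; b=Q[vv>120]; print(" bright",len(b),b.mean(0) if len(b) else 0)
    crops.append(cv2.resize(im[y0:y1,x0:x1,::-1],None,fx=5,fy=5,interpolation=cv2.INTER_CUBIC))
print(np.round(w("top",[398,207,426],[281,253,198],z=0),3).tolist())
for i in(0,1):cv2.imwrite(f"pics/c{i+1}.png",crops[i])
E
python3 m.py
```

```text
top blue 1423 289.1827125790583 202.16725228390723 med [ 0.542 -0.095  0.013]
 base rect mm ((554.9115600585938, -75.19073486328125), (201.61814880371094, 91.8774642944336), 76.16424560546875)
top red 34 329.61764705882354 227.08823529411765 med [ 0.485 -0.181  0.064]
 ray [ 0.486  -0.1803  0.055 ]
top lid 519 [ 0.5577 -0.0427  0.0952] (558.0736694335938, -42.41880416870117) 28.47800064086914 px 267.728323699422 190.6974951830443
 bright 0 0
scene blue 323 325.5882352941176 236.07739938080496 med [ 0.512 -0.122  0.011]
 base rect mm ((540.832763671875, -126.99958801269531), (80.21385192871094, 89.19788360595703), 74.27197265625)
scene red 48 355.1458333333333 218.33333333333334 med [ 0.483 -0.176  0.059]
 ray [ 0.4837 -0.1759  0.055 ]
scene lid 536 [ 0.5574 -0.0388  0.0941] (559.4276733398438, -40.9962158203125) 30.1372127532959 px 283.52985074626866 223.69962686567163
 bright 0 0
[[0.37, -0.344, 0.0], [0.425, 0.106, 0.0], [0.569, -0.416, 0.0]]
```

View pics/c1.png

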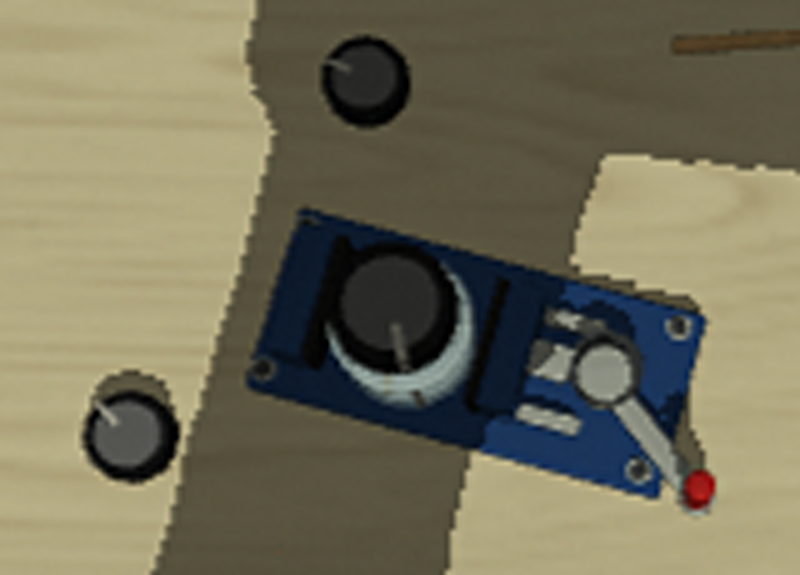

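View pics/c2.png

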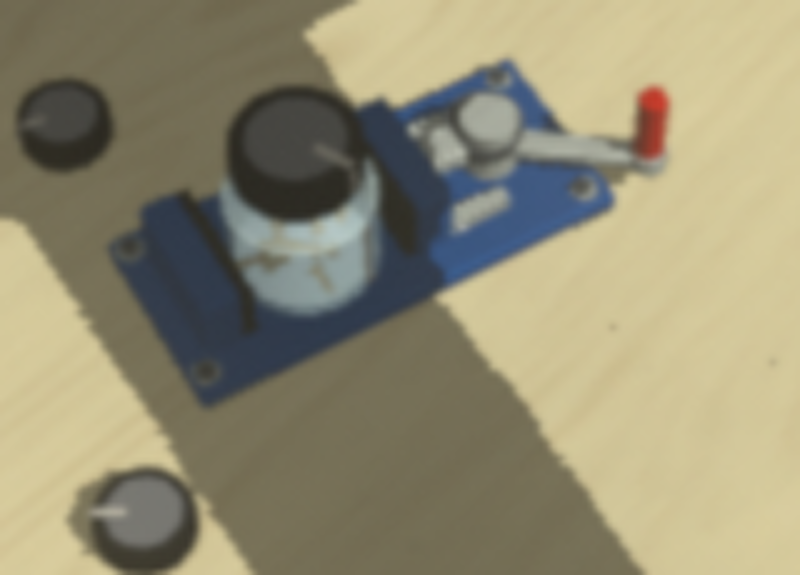

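Confirmed: the ribbed lid on the clamped jar is the largest (28 mm radius, top at z = 0.095), and the red post is at about (0.485, -0.178). The pivot works out at (0.540, -0.137), so the radius is 69 mm, which matches, and the lever angle is about 0.03. Moving above the post.

>>> {"op": "drive_tool", "data": {
  "plan": [
    [[31,-22,0,0],[31,-22,0,0],[31,-22,0,0],[31,-22,0,0],[31,-22,0,0],[31,-22,0,0],[31,-22,0,0],[31,-22,0,0],[31,-22,0,0],[31,-22,0,0],[31,-22,0,0],[31,-22,0,0]]
  ],
  "gripper": 0.6,
  "squeeze": 50
}}

```text
t: 1.1
ee_pos: [0.4864, -0.1787, 0.2324]
ee_rot: [[0.915, 0.403, -0.0], [0.403, -0.915, 0.0], [-0.0, -0.0, -1.0]]
contact_force: [0.5, -0.0, 0.4]
width: 0.602
finger_force: 0.0
```

>>> {"op": "drive_tool", "data": {
  "plan": [
    [[0,0,20,-0.12],[0,0,20,-0.12],[0,0,20,0],[0,0,20,0],[0,0,20,0],[0,0,0,0]]
  ]
}}

```text
t: 1.6
ee_pos: [0.484, -0.1798, 0.1291]
ee_rot: [[0.793, 0.609, -0.005], [0.609, -0.793, 0.002], [-0.003, -0.005, -1.0]]
contact_force: [-1.3, 0.4, -0.8]
width: 0.601
finger_force: 0.0
```

>>> {"op": "drive_tool", "data": {
  "plan": [
    [[0,0,18,0],[0,0,18,0],[0,0,18,0],[0,0,17,0],[0,0,0,0]]
  ]
}}

```text
t: 2.02
ee_pos: [0.4848, -0.1801, 0.0598]
ee_rot: [[0.793, 0.609, -0.003], [0.609, -0.793, 0.001], [-0.002, -0.003, -1.0]]
contact_force: [-1.2, 0.7, 0.2]
width: 0.602
finger_force: 0.0
```

>>> {"op": "drive_tool", "data": {
  "plan": [
    [[0,0,0,0],[0,0,0,0],[0,0,0,0],[0,0,0,0],[0,0,0,0],[0,0,0,0],[0,0,0,0],[0,0,0,0]]
  ],
  "gripper": 0
}}

```text
t: 2.68
ee_pos: [0.4864, -0.1806, 0.0628]
ee_rot: [[0.793, 0.609, 0.001], [0.609, -0.793, -0.001], [0.001, 0.001, -1.0]]
contact_force: [-3.1, 0.5, 8.8]
width: 0.108
finger_force: 48.9
```

```bash
python3 - <<'E'
from h import *
im,d=read_camera("scene"); a=im[150:270,290:450,::-1]
im2,d2=read_camera("top"); b=im2[160:280,260:420,::-1]
cv2.imwrite("pics/g.png",cv2.resize(np.hstack([a,b]),None,fx=2.5,fy=2.5,interpolation=cv2.INTER_CUBIC))
E
```

```text
(no output)
```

View pics/g.png

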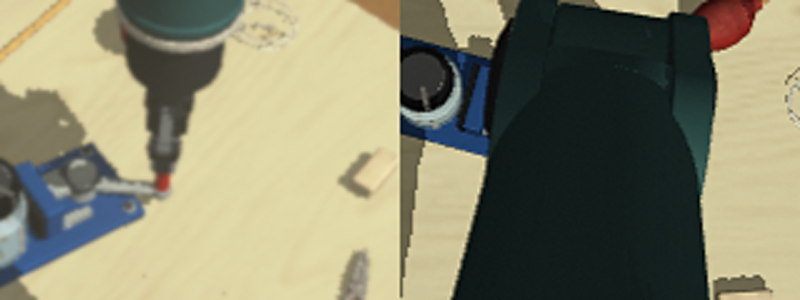

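The post sits between the pads, with its red lower part showing below the fingers at about (162,183) in the left half of the crop. Now swinging it along the arc.

>>> {"op": "drive_tool", "data": {
  "plan": [
    [[0.5,8,0,-0.115],[0.5,8,0,-0.115],[0.5,8,0,-0.115],[0.5,8,0,-0.115],[0.5,8,0,-0.115],[0.5,8,0,-0.115]]
  ]
}}

```text
t: 3.28
ee_pos: [0.5266, -0.2047, 0.0627]
ee_rot: [[0.218, 0.976, 0.001], [0.976, -0.218, 0.001], [0.001, 0.001, -1.0]]
contact_force: [-2.8, 12.4, 8.3]
width: 0.111
finger_force: 49.0
```

>>> {"op": "drive_tool", "data": {
  "plan": [
    [[0.5,8,0,-0.115],[0.5,8,0,-0.115],[0.5,8,0,-0.115],[0.5,8,0,-0.115],[0.5,8,0,-0.115],[0.5,8,0,-0.11],[0,1,0,0],[0,0,0,0],[0,0,0,0]]
  ]
}}

```text
t: 4.03
ee_pos: [0.5713, -0.1987, 0.0623]
ee_rot: [[-0.443, 0.896, -0.005], [0.896, 0.443, 0.0], [0.003, -0.004, -1.0]]
contact_force: [-22.2, 8.4, 22.4]
width: 0.104
finger_force: 51.2
```

The lever is home: the bearing moved 1.39 rad and it is now pressing on its stop. I'll release, rise, and step aside for another look at the lid.

>>> {"op": "drive_tool", "data": {
  "plan": [
    [[0,0,0,0],[0,0,0,0],[0,0,0,0],[0,0,0,0],[0,0,-20,0],[0,0,-35,0],[0,0,-35,0],[0,0,-30,0],[-30,-15,0,0],[-35,-17,0,0],[-35,-17,0,0],[-34,-17,0,0]]
  ],
  "gripper": 1
}}

```text
t: 5.03
ee_pos: [0.5735, -0.351, 0.182]
ee_rot: [[-0.443, 0.896, 0.0], [0.896, 0.443, -0.001], [-0.001, 0.0, -1.0]]
contact_force: [0.5, -0.1, -0.0]
width: 0.996
finger_force: 0.0
```

```bash
python3 - <<'E'
from h import *
s=read_state();print(s["t"],np.round(s["qpos"],2),np.round(s["ee_pos"],4),np.round(s["ee_rot"],3).tolist(),s["width"])
for n,(x0,y0,x1,y1) in dict(top=(240,165,310,220),scene=(245,200,345,260)).items():
    im,d=read_camera(n); 
    if n=="top": cv2.imwrite("pics/t2.png",cv2.resize(im[150:250,220:380,::-1],None,fx=5,fy=5,interpolation=cv2.INTER_CUBIC))
    v,u=np.mgrid[y0:y1,x0:x1].reshape(2,-1); P=w(n,u,v,d=d[v,u]);k=(P[:,2]>.088)&(P[:,2]<.105);Q=P[k]
    print(n,k.sum(),np.round(np.median(Q,0),4),cv2.minEnclosingCircle(Q[:,:2].astype(np.float32)*1000))
    H,S,V=hsv(im);v,u=np.mgrid[200:265,290:400].reshape(2,-1)
    r=((H[v,u]<8)|(H[v,u]>172))&(S[v,u]>150)&(V[v,u]>90); v,u=v[r],u[r]; 
    if len(u): print(" red",len(u),u.mean(),v.mean(),np.round(w(n,u.mean(),v.mean(),z=.055),4))
E
```

```text
5.0333 [ 0.9   0.62 -0.59  1.52  0.37  1.12  0.7 ] [ 0.5735 -0.351   0.182 ] [[-0.443, 0.896, 0.0], [0.896, 0.443, -0.001], [-0.001, 0.0, -1.0]] 0.9961785023326817
top 510 [ 0.5589 -0.0399  0.0954] ((559.1924438476562, -39.777095794677734), 28.179943084716797)
scene 518 [ 0.5585 -0.0362  0.0944] ((559.5134887695312, -38.53999328613281), 29.00368309020996)
```

View pics/t2.png

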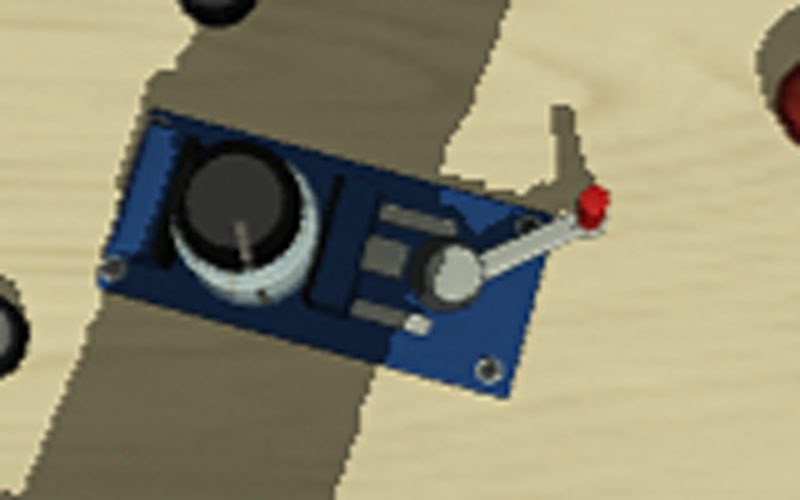

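The lever is home with its post at about (592,205) in the crop. The lid's stripe still lines up with the jar mark at about (240,240) to (262,296), and the lid centre is at about (0.559, -0.039). Moving above the lid.

>>> {"op": "drive_tool", "data": {
  "plan": [
    [[31.8,13.9,0,0],[31.8,13.9,0,0],[31.8,13.9,0,0],[31.8,13.9,0,0],[31.8,13.9,0,0],[31.8,13.9,0,0],[31.8,13.9,0,0],[31.8,13.9,0,0],[31.8,13.9,0,0],[0,0,25,0],[0,0,25,0],[0,0,0,0]]
  ]
}}

```text
t: 6.13
ee_pos: [0.5571, -0.0365, 0.1281]
ee_rot: [[-0.444, 0.896, -0.005], [0.896, 0.444, 0.0], [0.002, -0.004, -1.0]]
contact_force: [-1.0, 0.5, -0.0]
width: 0.999
finger_force: 0.0
```

>>> {"op": "drive_tool", "data": {
  "plan": [
    [[0,0,15,0],[0,0,15,0],[0,0,12,0],[0,0,0,0],[0,0,0,0]]
  ]
}}

```text
t: 6.55
ee_pos: [0.5591, -0.0369, 0.0899]
ee_rot: [[-0.443, 0.897, -0.0], [0.897, 0.443, 0.0], [0.0, -0.0, -1.0]]
contact_force: [0.2, 0.6, 0.3]
width: 1.001
finger_force: 0.0
```

>>> {"op": "drive_tool", "data": {
  "plan": [
    [[-1.5,-0.5,5,0],[0,0,0,0],[0,0,0,0]]
  ]
}}

```text
t: 6.8
ee_pos: [0.5594, -0.0386, 0.0849]
ee_rot: [[-0.443, 0.897, 0.0], [0.897, 0.443, -0.0], [-0.0, 0.0, -1.0]]
contact_force: [-0.1, -0.0, 0.9]
width: 1.0
finger_force: 0.0
```

>>> {"op": "drive_tool", "data": {
  "plan": [
    [[0,0,0,0],[0,0,0,0],[0,0,0,0],[0,0,0,0],[0,0,0,0],[0,0,0,0]]
  ],
  "gripper": 0,
  "squeeze": 80
}}

```text
t: 7.3
ee_pos: [0.5592, -0.0385, 0.0847]
ee_rot: [[-0.443, 0.897, -0.0], [0.897, 0.443, -0.0], [-0.0, -0.0, -1.0]]
contact_force: [-2.6, -0.7, 5.7]
width: 0.615
finger_force: 82.4
```

>>> {"op": "drive_tool", "data": {
  "plan": [
    [[0,0,0,-0.08],[0,0,0,-0.08],[0,0,0,-0.08],[0,0,0,-0.08],[0,0,0,-0.08]]
  ]
}}

```text
t: 7.72
ee_pos: [0.5588, -0.0388, 0.0846]
ee_rot: [[-0.759, 0.651, -0.001], [0.651, 0.759, -0.001], [0.0, -0.001, -1.0]]
contact_force: [-6.8, -2.5, 8.2]
width: 0.611
finger_force: 82.9
```

```bash
python3 - <<'E'
from h import *
s=read_state();print(np.round(s["qpos"],2),np.round(s["torque"],2),np.round(s["contact_force"],1))
for n,b in dict(top=(150,250,220,380),scene=(170,290,210,370)).items():
    im,d=read_camera(n);np.savez(n+"3.npz",im=im,d=d)
    cv2.imwrite(f"pics/{n}3.png",cv2.resize(im[b[0]:b[1],b[2]:b[3],::-1],None,fx=4,fy=4,interpolation=cv2.INTER_CUBIC))
E
```

```text
[ 0.57  0.6  -0.71  1.87  0.51  0.86  0.46] [-0.5   1.43 -0.55] [-6.8 -2.5  8.2]
```

View pics/scene3.png

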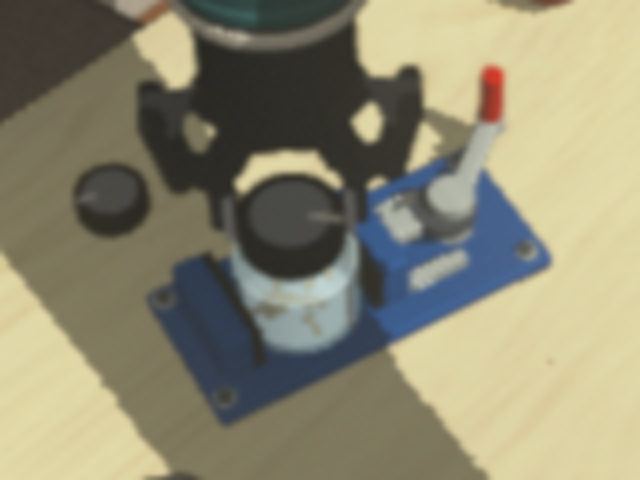

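The stripe now points level to the right at about (310,215) to (345,219), so the lid has turned about 0.4 rad with the fingers and the jar and lever have stayed put. Continuing.

>>> {"op": "drive_tool", "data": {
  "plan": [
    [[0,0,0,-0.08],[0,0,0,-0.08],[0,0,0,-0.08],[0,0,0,-0.08],[0,0,0,-0.02],[0,0,0,0]]
  ]
}}

```text
t: 8.32
ee_pos: [0.5586, -0.0391, 0.0845]
ee_rot: [[-0.932, 0.363, -0.002], [0.363, 0.932, -0.001], [0.001, -0.001, -1.0]]
contact_force: [-7.0, -2.1, 10.4]
width: 0.611
finger_force: 83.1
```

>>> {"op": "drive_tool", "data": {
  "plan": [
    [[0,0,0,-0.08],[0,0,0,-0.08],[0,0,0,-0.08],[0,0,0,-0.08],[0,0,0,0],[0,0,0,0]]
  ]
}}

```text
t: 8.82
ee_pos: [0.5585, -0.0394, 0.0844]
ee_rot: [[-0.999, 0.052, -0.002], [0.052, 0.999, -0.001], [0.002, -0.001, -1.0]]
contact_force: [-8.1, -4.9, 8.5]
width: 0.614
finger_force: 83.0
```

```bash
python3 - <<'E'
from h import *
s=read_state();print(np.round(s["qpos"],2),np.round(s["torque"],2),np.round(s["contact_force"],1))
im,d=read_camera("scene")
cv2.imwrite("pics/s4.png",cv2.resize(im[170:290,210:370,::-1],None,fx=4,fy=4,interpolation=cv2.INTER_CUBIC))
E
```

```text
[ 0.67  0.66 -0.86  1.87  0.63  0.91  1.02] [-1.14  1.68 -0.17] [-8.1 -4.9  8.5]
```

View pics/s4.png

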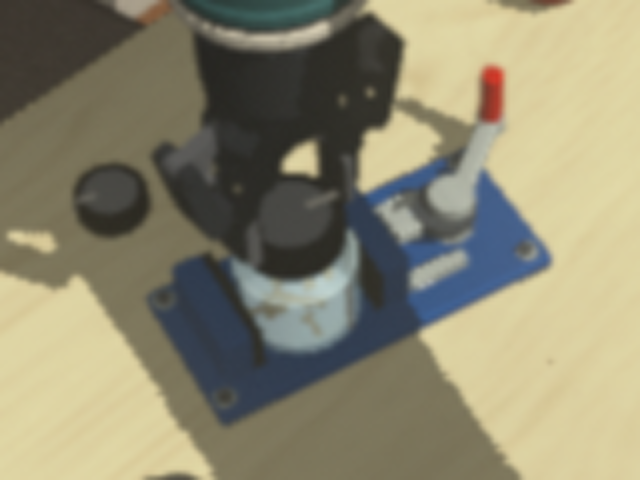

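The stripe now points up-right, at about (305,207) to (340,193). The fingers have turned 1.06 rad and the torque has dropped to 0.17 N m, so the lugs are free. Lifting gently first.

>>> {"op": "drive_tool", "data": {
  "plan": [
    [[0,0,-1,0],[0,0,-1,0],[0,0,-2,0],[0,0,0,0]]
  ]
}}

```text
t: 9.2
ee_pos: [0.5587, -0.0393, 0.0884]
ee_rot: [[-0.999, 0.053, -0.001], [0.053, 0.999, -0.001], [0.001, -0.001, -1.0]]
contact_force: [-5.2, -4.2, 1.3]
width: 0.611
finger_force: 84.4
```

>>> {"op": "drive_tool", "data": {
  "plan": [
    [[0,0,-4,0],[0,0,-5,0],[0,0,-6,0],[0,0,-6,0],[0,0,-6,0],[0,0,-5,0],[0,0,-2,0],[0,0,0,0],[0,0,0,0],[0,0,0,0],[0,0,0,0],[0,0,0,0]]
  ]
}}

```text
t: 10.2
ee_pos: [0.5591, -0.0383, 0.1222]
ee_rot: [[-0.999, 0.052, -0.0], [0.052, 0.999, 0.0], [0.0, 0.0, -1.0]]
contact_force: [-0.6, 0.5, 0.1]
width: 0.614
finger_force: 84.2
```

```bash
python3 - <<'E'
from h import *
s=read_state();print(np.round(s["torque"],2),np.round(s["contact_force"],1))
im,d=read_camera("scene")
cv2.imwrite("pics/s5.png",cv2.resize(im[170:290,210:370,::-1],None,fx=4,fy=4,interpolation=cv2.INTER_CUBIC))
E
```

```text
[ 0.04  0.02 -0.02] [-0.6  0.5  0.1]
```

View pics/s5.png

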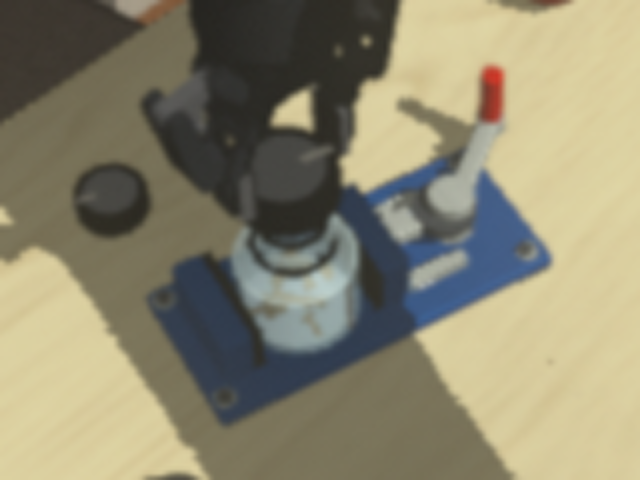

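The lid, at about (290,180), is held above the open neck at about (293,250). The jar is still seated and the lever is still home.

```bash
python3 -c "
from station import *
print(finish_job())"
```

```text
the job is handed in; nothing more can be done
None
```

I handed the job in at about 10 s with the lever home and the lid held level and still above the open jar. The last picture shows the jar still seated in the vice; the hand-in returned no verdict.

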